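# Empty the glass scoop through the scrap bin's spring flap

### The arm

A 6-joint arm with a two-finger parallel gripper is mounted at the origin on a cart in front of the work surface, level with it; the furniture and walls round the work are solid. World frame = base frame: x ahead of the robot, y to its left, z up, the work surface at z = 0. Lengths are in m, angles in rad, forces in N, time in s.
With the tool pointing down it reaches from about 0.4 to 0.825 m from the base axis. Payload 7 kg.
Tool frame: the origin (TCP) lies at the very end of the fingers, on their centre line; the grasp point (between the pads) lies 19 mm behind it; z points along the fingers, y is the line along which they close (so a half turn about z gives the same grasp; the last joint's range is limited). The gripper opens to 88 mm and grips with 3 to 60 N. Pads are 19 mm wide; open, the fingers measure 130 mm over their backs; the gripper's body (78 mm by 193 mm) begins 47 mm behind the grasp point.
Start: joints at [1.467, 0.359, 0.012, 0, -1.224, -0.288], TCP at [0.258, 0.624, 0.227] pointing down, gripper open.
Joint ranges: [-3.07, 3.07], [-1.43, 2.12], [-1.02, 1.25], [-3.03, 1.67], [-3.05, -0], [-3.03, 3.03]. Speed limits (rad/s): [2.39, 2.39, 3.01, 3.14, 3.14, 3.14].

### API

Orientations are given as [roll, pitch, yaw] about the fixed x, y, z axes, in that order (R = Rz(yaw) Ry(pitch) Rx(roll)).
In Python, from station import arm, vision gives the robot as it stands. The module is installed in compiled form; this text tells all that it offers.
- The arm moves only by the tool jog_arm, never from a script. Its argument "steps" is a list that holds one entry, the list of rows, each a list of 7 numbers: the closure in counts, from 0 (fully open) to 255 (shut), then the shift along the tool's x, y, z scaled (see below), then the turn, a rotation vector about the tool's x, y, z scaled (see below). In form: [[[grip, dx, dy, dz, rx, ry, rz], ...]]. A call has 1 to 8 rows; each row is the pose to reach, as a shift and turn from the pose commanded when the call began, along the tool's axes at that moment; what a row does not reach only later rows make up. The controller multiplies each number of a shift by 250 mm and each number of a turn by 45 degrees. A row lasts 1/10 s, in which the tool goes at most 50 mm and 8.59 degrees, less where a joint would pass 70% of its speed; a pose out of reach is approached as far as the arm can. A call with a number of a shift or a turn outside -1 to 1 is refused whole. A call with a gripper value outside its range is refused whole. The fingers move at their own pace and stop on an object; "newtons" is the grip in N (left out, the last holds). Time passes only in rows, so rows that repeat a pose let the fingers close. It gives the time, the measured TCP pose, the force, the opening and the grip force at its end, in the units of the state.
- arm.get_state(): the state, without advancing time (a new reading comes with each control period).
- vision.grab_frame(name): name is "scene" or "top" or "wrist"; returns a dict with "color" (400x640x3 uint8, red, green, blue), "vfov" (degrees; the focal length in pixels is half the picture's height over the tangent of half this angle, whatever the lens; pixels are square), "cx", "cy" (the principal point, pixels), "extrinsics" (4x4, takes a point from world to camera coordinates). Camera axes: x right, y down, z forward; pixel columns grow to the right and rows downward; lengths in m; the calibration is good to about 2 mm. A picture is of the moment at which its call begins. There is no depth.
- arm.job_done(): hands the job in; it is judged then, once.
The state is a dict: "t": time; "q": joint angles; "qd": joint speeds; "joint_efforts": joint torques, N m; "eef_pos": TCP position; "ee_rot": TCP orientation; "force": force on the tool from outside, world axes, zero at the start; "moment": the same for the moment, N m; "width": finger opening in m; "gripper_force": force on a finger pad.
Only numpy, scipy, OpenCV 4.12 (cv2) and the standard library are available. Lean on these libraries where they do the work, as an engineer would, in place of code of your own. Each camera call takes 0.05 s, during which the arm holds its last target. There are 200 camera calls.

### The job

Clear up the glass scrap: first sweep the loose thick-glass offcut from the bench into the scoop with the other two. Then take the scoop by its wooden grip, push in the sprung flap of the steel scrap bin with the scoop's front, never with the gripper, and hold the flap open with the scoop while you tip it until all three offcuts have slid into the bin. Draw the scoop out so that the flap springs shut, set it down flat on the bench top again, and leave the tools and supplies round about where they are.

Things in the scene. Friction and masses are not known exactly. Their poses are not given: they have to be found in the camera images.
- glass_bin: scrap bin of grey sheet steel, fixed to the bench, 150 deep (x) x 176 wide (y) x 182 mm high; origin at the centre of its underside on the bench top, z up. Its front is its -x side: things go in along +x. Front wall upright, 92 mm high, at x = -75 mm; from its top edge a flat panel slopes back and up, 40 degrees from the vertical, to the top plate. Walls 3 mm, inner floor at z = 7 mm
- bin_mouth (a point): centre of the opening in the bin's sloped panel, at x = -38, y = 0, z = 136 mm from the bin's origin; axes as the bin's. The opening is 128 mm wide and 86 mm long up the slope: lower edge at x = -66, z = 103 mm, upper edge at x = -11, z = 169 mm in the bin's frame. The sprung flap closes it
- flap_hinge (a joint): the flap's angle in rad: 0 = shut in the plane of the panel; grows as its lower edge swings inward (stop at 1.35). Hinged along the opening's upper edge, so it rides on top of what pushes in beneath it. A spring closes it from any angle: about 0.5 N at its lower edge starts it, about 1.7 N holds it at 1 rad
- bin_flap: the flap's steel plate, 122 mm wide (y), 83 mm long (z), 3 mm thick (x, pointing inward when shut); origin at the plate's centre. Unless the scoop is pushed in about 70 mm past the opening's lower edge, the flap's free edge hangs in front of the scoop's lip and can hold the glass back; farther in, it lies on the scoop's side rims and the way out is clear
- scoop: bench scoop of bent aluminium sheet, 0.26 kg empty; origin on its underside, +x to its open front, z up. Tray 100 mm wide (94 inside), floor 3 mm thick from the rear wall (x = -60 mm, 42 mm high), thinning from x = +38 to a sharp lip at x = +68 mm; sides 42 mm high at the rear, 40 mm at x = +20, falling to 30 mm at the lip. Smooth: glass begins to slide in it at about 16 to 23 degrees of tilt
- scoop_grip (a point): centre of the scoop's wooden grip, 105 mm behind and 36 mm above the scoop's origin; axes as the scoop's. The grip is a bar 20 mm wide (y) and 22 mm high, level, running straight back from the rear wall, from x = -64 to x = -152 mm
- scoop_lip (a point): middle of the scoop's front lip edge on its underside, 68 mm ahead of the scoop's origin; axes as the scoop's
- offcut_a_mid (a point): centre (half-way up) of a thick sea-green glass offcut of irregular outline, about 64 x 38 mm and 22 mm thick, about 65 g; x along its length. At the start it lies in the scoop, on its left
- offcut_b_mid (a point): the same for a second such offcut, 64 x 37 x 22 mm, in the scoop on its right at the start
- offcut_c_mid (a point): the same for the third, 63 x 40 x 22 mm, which lies loose on the bench ahead of the scoop's lip at the start; x along its 63 mm length. To its left the soldering iron slants up out of its stand to 160 mm above the bench
- masking_tape: bystander: roll of masking tape lying flat, 101 mm across, 24 mm high; origin at the centre of its underside
- oil_bottle: bystander: small brown cutting-oil bottle, standing, 38 mm across, 95 mm high; origin at the centre of its underside
- glass_cutter: bystander: pen-like glass cutter lying on the bench, 154 mm long (y), 11 mm thick; origin on its underside
- running_pliers: bystander: red-handled pliers lying on the waffle grid at the right (its top 13 mm above the bench), 177 x 92 x 13 mm; origin on its underside, in the middle
Things that resemble listed ones, but are neither listed nor needed, are in the scene too. What is shaped like the part that bears offcut_b_mid but yellow is not meant.

How it is judged:
By the outcome, as a careful person would: the job done as asked, in the order asked, and still so for the second after the job is handed in, with the robot touching nothing.
It also fails if it takes over 72 s, if anything falls off the work surface, if the arm or the gripper's body presses on something with over 40 N, if the wrist force passes 120 N, or if a joint passes its speed limit or range.

## Working session

There is one attempt and no reset: what is moved stays moved. The work goes in short steps, Python scripts to look and compute and a tool call to move; the robot and the scene stay as the last step left them, time stands still between calls to the robot, and variables do not carry over. Pictures are saved under pics/ and viewed, at most 10 in all, crops included, and the job is handed in when it is done.

Besides the shell and the picture viewer there is one more tool, called after "Emit:" by a JSON object that holds its "api" and its "payload", one argument or row to a line. jog_arm: Moves the arm, as the interface text tells. Its arguments: {"type":"object","properties":{"steps":{"type":"array","items":{"type":"array","items":{"type":"array","items":{"type":"number"}}}},"newtons":{"type":"number"}},"required":["steps"]}

```bash
mkdir -p pics
cat > h.py <<'E'
import numpy as np, cv2
from station import arm, vision
from scipy.spatial.transform import Rotation as R
def grab(n,fn):
    f=vision.grab_frame(n); cv2.imwrite('pics/'+fn,f['color'][:,:,::-1])
    np.savez('pics/'+fn+'.npz',vfov=f['vfov'],cx=f['cx'],cy=f['cy'],E=f['extrinsics']); return f
def ray(c,uv):
    F=200/np.tan(np.radians(float(c['vfov']))/2); E=c['E']
    d=np.array([(uv[0]-c['cx'])/F,(uv[1]-c['cy'])/F,1]); Rm=E[:3,:3]
    return -Rm.T@E[:3,3], Rm.T@d
def atz(fn,uv,z):
    o,d=ray(np.load('pics/'+fn+'.npz'),uv); return o+d*(z-o[2])/d[2]
def proj(fn,p):
    c=np.load('pics/'+fn+'.npz');F=200/np.tan(np.radians(float(c['vfov']))/2)
    q=c['E'][:3,:3]@np.array(p)+c['E'][:3,3]; return np.array([F*q[0]/q[2]+c['cx'],F*q[1]/q[2]+c['cy']])
E
python3 - <<'E'
from h import *
for n in ['scene','top','wrist']: f=grab(n,n+'0.png'); print(n,f['vfov'],f['cx'],f['cy'])
a=cv2.imread('pics/scene0.png');b=cv2.imread('pics/top0.png')
s=arm.get_state();print({k:np.round(v,3) for k,v in s.items()})
E
```

```text
scene 45.8371909783444 323.33548277546976 199.2609067306073
top 42.545918677436454 321.93073908615156 191.30517028453346
wrist 67.75040585510769 319.6215392011735 198.60459830880936
{'t': np.float64(0.15), 'q': array([ 1.467,  0.359,  0.011, -0.   , -1.224, -0.288]), 'qd': array([ 0.001, -0.002,  0.002,  0.003,  0.   , -0.003]), 'joint_efforts': array([-3.0000e-03, -5.8328e+01,  2.9329e+01,  7.0010e+00,  9.0000e-03,
       -0.0000e+00]), 'eef_pos': array([0.258, 0.624, 0.226]), 'ee_rot': array([ 3.14 , -0.   , -0.392]), 'force': array([-0.656, -0.147,  0.055]), 'moment': array([-0.026, -0.003,  0.007]), 'gripper_force': np.float64(0.0), 'width': np.float64(0.088)}
```

View pics/top0.png

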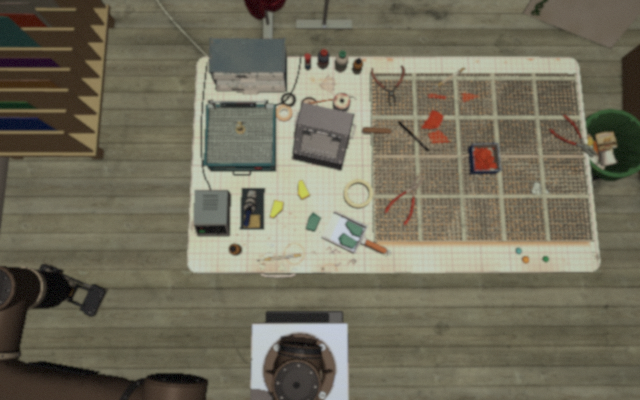

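View pics/scene0.png

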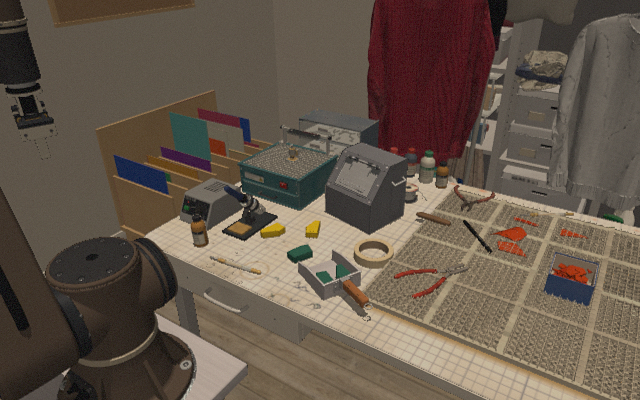

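The top view shows the bin at about (323,136), scoop (345,233) with its grip at (376,246), and loose green offcut c at (313,221). The yellow pieces at (277,208) and (303,189) are look-alikes, so I leave those. The tape is at (357,193), the pliers at (402,207) and the soldering stand at (252,208). Next is an enlarged crop to confirm.

Run:
```python
import cv2
a=cv2.imread('pics/top0.png')[95:265,225:425]
cv2.imwrite('pics/crop1.png',cv2.resize(a,None,fx=3.5,fy=3.5,interpolation=cv2.INTER_CUBIC))
a=cv2.imread('pics/scene0.png')[140:320,220:460]
cv2.imwrite('pics/crop2.png',cv2.resize(a,None,fx=3.3,fy=3.3,interpolation=cv2.INTER_CUBIC))
```

```text
(no output)
```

View pics/crop1.png

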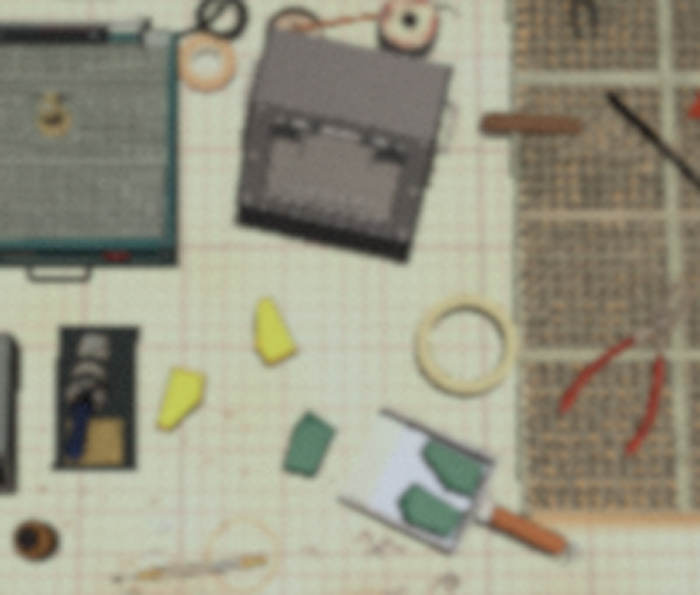

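View pics/crop2.png

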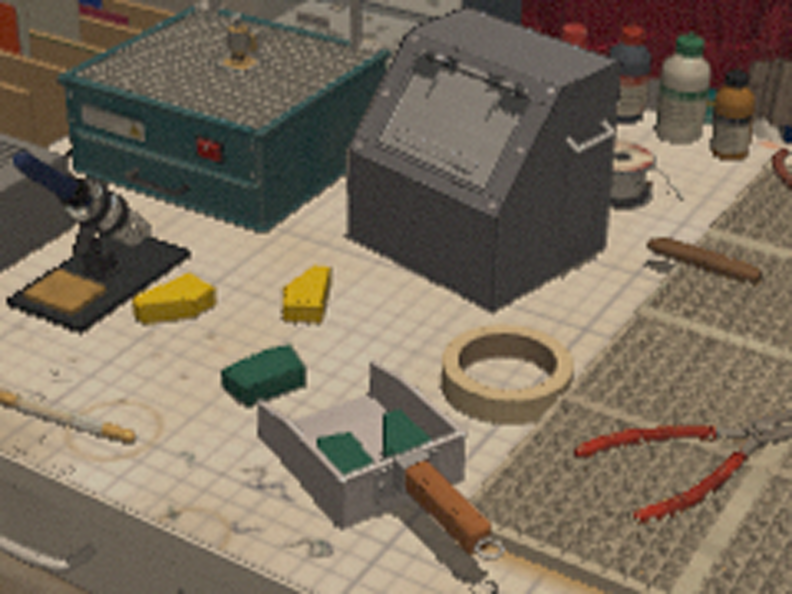

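Crop 1 shows c (green) at (308,445), ahead of the scoop's lip corners at (383,410) and (343,500). The grip runs from (492,515) to (565,548). The bin's front wall top edge runs from (240,210) to (410,245). c is the green piece outside the scoop; the two yellow pieces don't match.

Run:
```python
from h import *
np.set_printoptions(precision=4,suppress=True)
c=lambda n,u,v,z: print(n,atz('top0.png',(225+(u+.5)/3.5-.5,95+(v+.5)/3.5-.5),z))
c2=lambda n,u,v,z: print('  scene',n,atz('scene0.png',(220+(u+.5)/3.3-.5,140+(v+.5)/3.3-.5),z))
for p in [(308,412),(335,428),(316,476),(284,468)]: c('c',*p,.022)
for p in [(222,376),(293,346),(306,365),(262,385),(305,380)]: c2('c',*p,.022)
c('lipL',343,500,.03);c('lipR',383,410,.03);c('rearL',450,550,.042);c('rearR',493,462,.042)
c2('lipL',260,403,.03);c2('lipR',372,363,.03);c2('rearL',341,487,.042);c2('rearR',465,436,.042)
c('grip0',492,515,.047);c('grip1',565,548,.047)
c2('grip0',420,465,.047);c2('grip1',480,535,.047);
for n,u,v,z in [('FLb',238,224,0),('FRb',406,262,0),('FLt',243,207,.092),('FRt',411,245,.092),('BL',265,28,.182),('BR',452,67,.182),('TL',248,95,.182),('TR',438,135,.182)]: c(n,u,v,z)
for n,u,v,z in [('FLb',348,236,0),('FRb',493,310,0),('FLt',349,149,.092),('FRt',494,214,.092),('TL',400,40,.182),('TR',548,95,.182)]: c2(n,u,v,z)
for n,u,v,z in [('iron',75,450,.16),('ironTip',90,340,.05),('tape',466,347,.024),('plR',565,408,.02),('plR2',632,450,.02),('cut1',115,578,.01),('cut2',265,560,.01),('bottle',36,540,.095),('y2',160,428,.022),('y1',270,362,.022),('y1',297,350,.022)]: c(n,u,v,z)
c2('ironHandleTip',20,157,.16)
```

```text
c [ 0.517  -0.0418  0.022 ]
c [ 0.5011 -0.0683  0.022 ]
c [ 0.454  -0.0497  0.022 ]
c [ 0.4618 -0.0186  0.022 ]
  scene c [ 0.4547 -0.0263  0.022 ]
  scene c [ 0.5167 -0.0491  0.022 ]
  scene c [ 0.5008 -0.0722  0.022 ]
  scene c [ 0.4615 -0.0588  0.022 ]
  scene c [ 0.4841 -0.0826  0.022 ]
lipL [ 0.4297 -0.0758  0.03  ]
lipR [ 0.5177 -0.1151  0.03  ]
rearL [ 0.3805 -0.1777  0.042 ]
rearR [ 0.465  -0.2204  0.042 ]
  scene lipL [ 0.4336 -0.0774  0.03  ]
  scene lipR [ 0.5204 -0.1198  0.03  ]
  scene rearL [ 0.3733 -0.1877  0.042 ]
  scene rearR [ 0.4656 -0.2306  0.042 ]
grip0 [ 0.4134 -0.218   0.047 ]
grip1 [ 0.3818 -0.2871  0.047 ]
  scene grip0 [ 0.4159 -0.2235  0.047 ]
  scene grip1 [ 0.3759 -0.2913  0.047 ]
FLb [0.713  0.0294 0.    ]
FRb [ 0.6736 -0.1405  0.    ]
FLt [0.7054 0.0205 0.092 ]
FRt [ 0.6679 -0.1408  0.092 ]
BL [ 0.8526 -0.0023  0.182 ]
BR [ 0.8149 -0.1757  0.182 ]
TL [0.7873 0.0129 0.182 ]
TR [ 0.7491 -0.1618  0.182 ]
  scene FLb [0.7144 0.0276 0.    ]
  scene FRb [ 0.6758 -0.1416  0.    ]
  scene FLt [0.7096 0.0225 0.092 ]
  scene FRt [ 0.6747 -0.1393  0.092 ]
  scene TL [0.7587 0.001  0.182 ]
  scene TR [ 0.7256 -0.157   0.182 ]
iron [0.4608 0.1663 0.16  ]
ironTip [0.5833 0.1696 0.05  ]
tape [ 0.5815 -0.1977  0.024 ]
plR [ 0.5212 -0.2945  0.02  ]
plR2 [ 0.4796 -0.3591  0.02  ]
cut1 [0.3564 0.1447 0.01  ]
cut2 [ 0.3736 -0.0002  0.01  ]
bottle [0.3859 0.2089 0.095 ]
y2 [0.5012 0.1027 0.022 ]
y1 [ 0.5668 -0.0044  0.022 ]
y1 [ 0.5788 -0.0309  0.022 ]
  scene ironHandleTip [0.4522 0.1589 0.16  ]
```

```bash
cat >> h.py <<'E'
def go(name,p,yaw,tilt=0,frm=None):
    """tool pose: pointing down, yaw deg, then turned by tilt deg about tool y; prints row numbers from the present pose"""
    s=arm.get_state(); p0,R0=(s['eef_pos'],R.from_euler('xyz',s['ee_rot'])) if frm is None else frm
    Rt=R.from_euler('xyz',[np.pi,0,np.radians(yaw)])*R.from_euler('y',np.radians(tilt))
    d=R0.inv().apply(np.array(p)-p0)/.25; r=(R0.inv()*Rt).as_rotvec()/np.radians(45)
    print(name,np.round(d,3).tolist(),np.round(r,3).tolist())
E
python3 -c "
from h import *
go('a',[.40,.40,.226],-60)
go('b',[.494,-.006,.226],-105)"
```

```text
a [0.868, 0.609, 0.0] [0.001, -0.001, 0.834]
b [1.836, 1.966, 0.002] [0.001, -0.001, 1.834]
```

Emit:
{"api": "jog_arm", "payload": {
  "steps": [
    [[168,0.868,0.609,0,0,0,0.834],[168,0.868,0.609,0,0,0,0.834],[168,0.868,0.609,0,0,0,0.834],[168,0.868,0.609,0,0,0,0.834],[168,0.868,0.609,0,0,0,0.834],[168,0.868,0.609,0,0,0,0.834],[168,0.868,0.609,0,0,0,0.834]]
  ],
  "newtons": 20
}}

```text
t: 0.85
eef_pos: [0.4011, 0.3983, 0.2268]
ee_rot: [-3.142, 0.0, -1.049]
force: [0.5, 0.6, 0.4]
width: 0.0371
gripper_force: 0.0
```

```bash
python3 -c "
from h import *
s=arm.get_state();print(s['eef_pos'],s['ee_rot'],s['width'])
go('a',[.45,.18,.226],-85)
go('b',[.494,-.006,.226],-105)"
```

```text
[0.40114723 0.39831879 0.22676811] [-3.14156474e+00  1.15210813e-04 -1.04927836e+00] 0.03708164136944122
a [0.855, 0.266, 0.003] [-0.0, 0.0, 0.553]
b [1.587, 0.484, 0.003] [0.0, 0.0, 0.997]
```

Emit:
{"api": "jog_arm", "payload": {
  "steps": [
    [[168,0.855,0.266,0,0,0,0.553],[168,0.855,0.266,0,0,0,0.553],[168,0.855,0.266,0,0,0,0.553],[168,0.855,0.266,0,0,0,0.553],[168,0.855,0.266,0,0,0,0.553],[168,0.855,0.266,0,0,0,0.553]]
  ]
}}

```text
t: 1.45
eef_pos: [0.4497, 0.1803, 0.2267]
ee_rot: [-3.142, 0.0, -1.483]
force: [1.0, 0.2, 0.1]
width: 0.0299
gripper_force: 0.0
```

```bash
python3 -c "
from h import *
go('b',[.494,-.006,.226],-105)
go('c',[.494,-.006,.07],-105)"
```

```text
b [0.758, -0.111, 0.003] [-0.0, 0.0, 0.446]
c [0.758, -0.111, 0.627] [-0.0, 0.0, 0.446]
```

Emit:
{"api": "jog_arm", "payload": {
  "steps": [
    [[168,0.758,-0.111,0,0,0,0.446],[168,0.758,-0.111,0,0,0,0.446],[168,0.758,-0.111,0,0,0,0.446],[168,0.758,-0.111,0,0,0,0.446],[168,0.758,-0.111,0,0,0,0.446],[168,0.758,-0.111,0,0,0,0.446]]
  ]
}}

```text
t: 2.05
eef_pos: [0.4946, -0.0041, 0.2262]
ee_rot: [3.141, -0.0, -1.833]
force: [0.2, 0.6, -0.1]
width: 0.0298
gripper_force: 0.0
```

Run:
```python
from h import *
f=grab('wrist','w1.png')
p=lambda x:print(np.round(proj('w1.png',x)))
p([.483,-.047,.022]);p([.4755,-.097,0]);p([.41,-.23,.047])
go('c',[.494,-.006,.008],-105)
```

```text
[320. 138.]
[315.  94.]
[345. -74.]
c [0.011, -0.001, 0.873] [0.0, 0.0, 0.002]
```

View pics/w1.png

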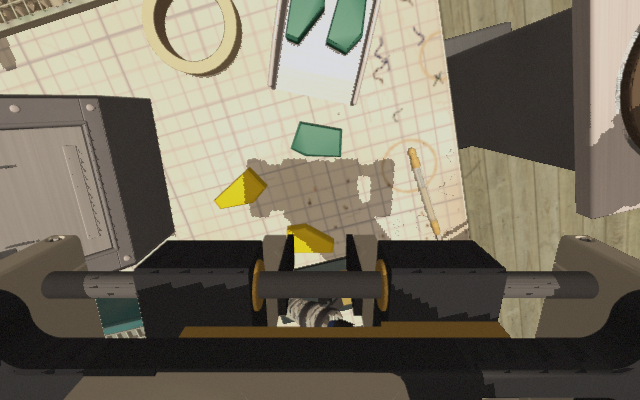

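The wrist view shows c at (318,140), where I expected it. The lip corners are at (273,88) and (352,104), and the fronts of a and b are at about (297,42) and (345,53). Descending behind c.

Emit:
{"api": "jog_arm", "payload": {
  "steps": [
    [[168,0.01,0,0.2,0,0,0],[168,0.01,0,0.4,0,0,0],[168,0.01,0,0.6,0,0,0],[168,0.01,0,0.75,0,0,0],[168,0.01,0,0.82,0,0,0],[168,0.01,0,0.873,0,0,0],[168,0.01,0,0.873,0,0,0]]
  ]
}}

```text
t: 2.8
eef_pos: [0.4924, -0.0053, 0.0066]
ee_rot: [3.139, -0.002, -1.829]
force: [-0.4, 0.3, 1.1]
width: 0.0298
gripper_force: 0.0
```

Run:
```python
from h import *
u=np.array([np.cos(np.radians(64)),np.sin(np.radians(64))]);v=np.array([-u[1],u[0]])
for p,z in [((297,42),.025),((345,53),.025),((318,140),.022),((273,88),.03),((352,104),.03)]:
    q=atz('w1.png',p,z)[:2]; e=q-[.4457,-.158]; print(p,q,e@u,e@v)
d=np.array([-.26,-.966])
for t in [.038,.033]:
  P=np.array([.4457,-.158])+t*u-d*.0295; go(str(t),[*P,.008],-105)
```

```text
(297, 42) [ 0.4804979  -0.15292732] 0.019813689632503233 -0.02905242787169097
(345, 53) [ 0.4324669  -0.12873353] 0.020503519101671353 0.024723412235650857
(318, 140) [ 0.48594647 -0.04486784] 0.1193254067222988 0.013420585679520883
(273, 88) [ 0.51945464 -0.11424214] 0.07166120652276224 -0.047108049275935315
(352, 104) [ 0.43778404 -0.07462215] 0.07146938531101281 0.043665255372875855
0.038 [0.371, -0.005, -0.005] [0.004, -0.003, 0.005]
0.033 [0.391, -0.001, -0.005] [0.004, -0.003, 0.005]
```

Emit:
{"api": "jog_arm", "payload": {
  "steps": [
    [[168,0.03,0,-0.01,0,0,0],[168,0.06,0,-0.014,0,0,0],[168,0.085,0,-0.014,0,0,0],[168,0.11,0,-0.014,0,0,0],[168,0.135,0,-0.014,0,0,0],[168,0.16,0,-0.014,0,0,0],[168,0.185,0,-0.014,0,0,0],[168,0.2,0,-0.014,0,0,0]]
  ]
}}

```text
t: 3.6
eef_pos: [0.4803, -0.0558, 0.0118]
ee_rot: [3.141, -0.0, -1.832]
force: [-0.2, 0.7, 0.6]
width: 0.03
gripper_force: 0.3
```

Run:
```python
from h import *
grab('wrist','w2.png')
d=np.array([-.26,-.966]);u=np.array([.438,.899])
P=np.array([.4457,-.158])+.038*u-d*.0295; go('e',[*P,.01],-105)
a=cv2.imread('pics/w2.png')[0:300,100:500]; cv2.imwrite('pics/w2c.png',cv2.resize(a,None,fx=1.6,fy=1.6))
```

```text
e [0.163, -0.002, 0.007] [0.001, -0.0, 0.001]
```

View pics/w2c.png

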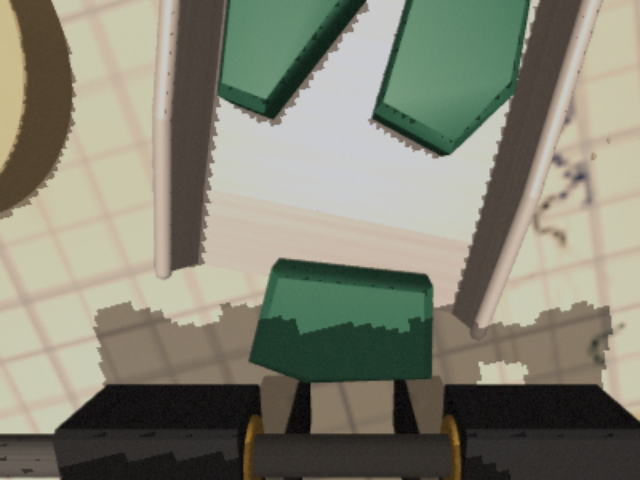

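c sits squarely at the lip (crop x 250–432, tray opening 205–480). I'll keep pushing.

Emit:
{"api": "jog_arm", "payload": {
  "steps": [
    [[168,0.022,0,0,0,0,0],[168,0.044,0,0,0,0,0],[168,0.066,0,0,0,0,0],[168,0.088,0,0,0,0,0],[168,0.11,0,0,0,0,0],[168,0.13,0,0,0,0,0],[168,0.15,0,0,0,0,0],[168,0.165,0,0,0,0,0]]
  ]
}}

```text
t: 4.45
eef_pos: [0.4698, -0.0954, 0.0118]
ee_rot: [3.141, -0.0, -1.832]
force: [-0.3, 0.4, 0.5]
width: 0.0299
gripper_force: 0.2
```

Run:
```python
from h import *
grab('wrist','w3.png')
a=cv2.imread('pics/w3.png')[0:300,100:500]; cv2.imwrite('pics/w3c.png',cv2.resize(a,None,fx=1.6,fy=1.6))
```

```text
(no output)
```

View pics/w3c.png

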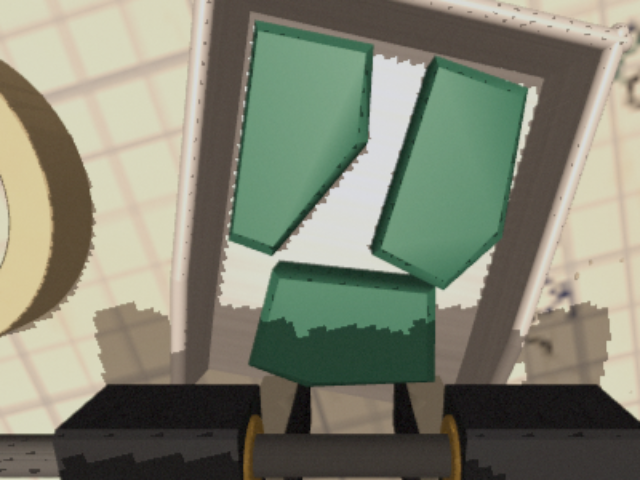

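c is in the tray, touching b. One small nudge, then back off and rise.

Emit:
{"api": "jog_arm", "payload": {
  "steps": [
    [[168,0.01,0,0,0,0,0],[168,0.02,0,0,0,0,0],[168,-0.03,0,-0.01,0,0,0],[168,-0.15,0,-0.02,0,0,0],[0,-0.2,0,-0.2,0,0,0],[0,-0.2,0,-0.4,0,0,0],[0,-0.1,0,-0.55,0,0,0],[0,-0.1,0,-0.55,0,0,0]]
  ]
}}

```text
t: 5.3
eef_pos: [0.4792, -0.0708, 0.1549]
ee_rot: [-3.133, 0.003, -1.83]
force: [1.5, -0.6, -0.5]
width: 0.0568
gripper_force: 0.0
```

Run:
```python
from h import *
grab('wrist','w4.png')
a=cv2.imread('pics/w4.png')[0:400,100:500]; cv2.imwrite('pics/w4c.png',cv2.resize(a,None,fx=1.5,fy=1.5))
o=np.array([.4457,-.158]);u=np.array([.438,.899])
g=o-.085*u;print(g); go('over',[*g,.15],-116);go('down',[*g,.016],-116)
```

```text
[ 0.40847  -0.234415]
over [0.705, 0.1, 0.007] [-0.007, 0.004, 0.246]
down [0.707, 0.102, 0.543] [-0.007, 0.004, 0.246]
```

View pics/w4c.png

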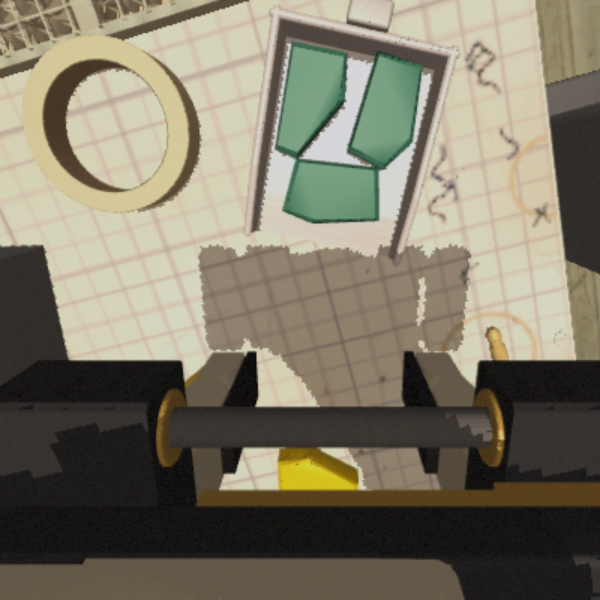

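All three offcuts are in the tray. The scoop's rear rim corners are at (276,12) and (455,50) in the crop, and its lip corners at (250,233) and (396,258).

Run:
```python
from h import *
P=[atz('w4.png',((x+.5)/1.5-.5+100,(y+.5)/1.5-.5),z)[:2] for x,y,z in [(250,233,.03),(396,258,.03),(276,12,.042),(455,50,.042),(370,22,.047)]]
print(np.round(P,4))
lip=(P[0]+P[1])/2;rear=(P[2]+P[3])/2;print(lip,rear)
for a,b in [(rear,lip),(P[2],P[0]),(P[3],P[1])]: e=b-a;print(np.degrees(np.arctan2(e[1],e[0])),np.hypot(*e))
for a,b in [(P[0],P[1]),(P[2],P[3])]: e=a-b;print(np.degrees(np.arctan2(e[1],e[0]))+90,np.hypot(*e))
```

```text
[[ 0.5208 -0.1179]
 [ 0.4344 -0.0783]
 [ 0.4684 -0.228 ]
 [ 0.3797 -0.1855]
 [ 0.4218 -0.2093]]
[ 0.47756937 -0.09812511] [ 0.42406677 -0.20673992]
63.77559175165495 0.12107726817850595
64.56532401675312 0.12188110741054967
62.97545762729582 0.1202967364016107
65.38784296358442 0.09507356889817983
64.41050953641326 0.0984017456457093
```

Run:
```python
from h import *
g=[.4115,-.2325]
go('over',[*g,.155],-116);go('down',[*g,.016],-116)
```

```text
over [0.695, 0.09, -0.013] [-0.007, 0.004, 0.246]
down [0.696, 0.093, 0.543] [-0.007, 0.004, 0.246]
```

Emit:
{"api": "jog_arm", "payload": {
  "steps": [
    [[125,0.695,0.09,-0.01,-0.007,0.004,0.246],[125,0.695,0.09,-0.01,-0.007,0.004,0.246],[125,0.695,0.09,-0.01,-0.007,0.004,0.246],[125,0.695,0.09,-0.01,-0.007,0.004,0.246],[125,0.695,0.09,-0.01,-0.007,0.004,0.246],[125,0.695,0.09,0.15,-0.007,0.004,0.246],[125,0.695,0.09,0.25,-0.007,0.004,0.246],[125,0.695,0.09,0.25,-0.007,0.004,0.246]]
  ]
}}

```text
t: 6.15
eef_pos: [0.4074, -0.2316, 0.0834]
ee_rot: [3.129, -0.005, -2.025]
force: [-1.1, 0.5, -0.2]
width: 0.0448
gripper_force: 0.0
```

Run:
```python
from h import *
g=[.4115,-.2325]
go('down',[*g,.020],-116)
f=grab('wrist','w5.png')
h=cv2.cvtColor(f['color'],cv2.COLOR_RGB2HSV)
m=cv2.inRange(h,(4,110,60),(16,255,230)); n,l,st,c=cv2.connectedComponentsWithStats(m)
for i in np.argsort(-st[1:,4])[:4]+1: print(st[i],c[i])
for t in (-.064,-.085,-.152):
  p=np.array([.449,-.156])+t*np.array([.438,.899]); print(t,proj('w5.png',[*p,.047]))
cv2.imwrite('pics/w5c.png',f['color'][:,:,::-1])
```

```text
down [-0.005, -0.02, 0.253] [0.016, -0.007, -0.001]
[ 299  133   30  112 3110] [313.18167203 188.31254019]
[   0   89  158   40 2664] [ 76.97184685 103.9725976 ]
[   9  156  153   57 2259] [ 83.79725542 189.97122621]
[106 308   9  25  65] [109.69230769 320.69230769]
-0.064 [313.44409782 252.92606724]
-0.085 [313.23005255 225.99626091]
-0.152 [312.45761755 128.81342945]
```

View pics/w5c.png

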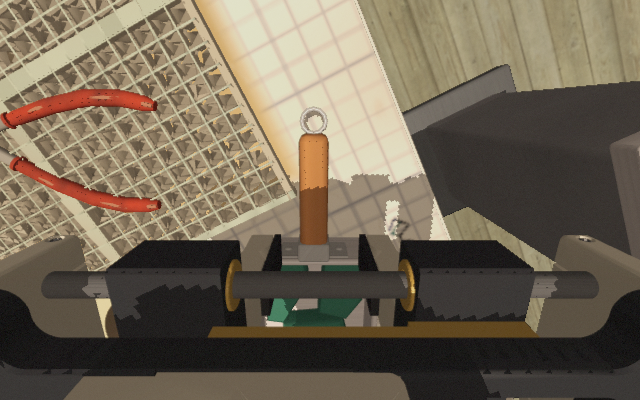

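The grip bar is centred at x=313 and runs from y 133 to 244, as predicted. Descending and gripping.

Emit:
{"api": "jog_arm", "payload": {
  "steps": [
    [[125,0,-0.02,0.1,0.016,-0.007,0],[125,0,-0.02,0.18,0.016,-0.007,0],[125,0,-0.02,0.252,0.016,-0.007,0],[125,0,-0.02,0.252,0.016,-0.007,0],[230,0,-0.02,0.252,0.016,-0.007,0],[230,0,-0.02,0.252,0.016,-0.007,0],[230,0,-0.02,0.252,0.016,-0.007,0],[230,0,-0.02,0.252,0.016,-0.007,0]]
  ],
  "newtons": 60
}}

```text
t: 7.0
eef_pos: [0.414, -0.2351, 0.0246]
ee_rot: [-3.134, 0.002, -2.025]
force: [-2.2, 0.5, 8.2]
width: 0.0194
gripper_force: 59.8
```

Run:
```python
from h import *
s=arm.get_state(); print(s['eef_pos'],s['ee_rot'],s['width'],s['gripper_force'],s['force'])
p=s['eef_pos']
go('up',[p[0],p[1],p[2]+.06],-116,-5)
```

```text
[ 0.41397637 -0.23509241  0.02457952] [-3.13374125e+00  1.98871610e-03 -2.02450535e+00] 0.01939659819994108 59.75952386856079 [-2.21255336  0.54972757  8.16376009]
up [-0.0, -0.002, -0.24] [-0.01, -0.109, 0.001]
```

Emit:
{"api": "jog_arm", "payload": {
  "steps": [
    [[230,0,0,-0.03,0,0,0],[230,0,0,-0.07,0,-0.03,0],[230,0,0,-0.12,0,-0.07,0],[230,0,0,-0.18,0,-0.1,0],[230,0,0,-0.24,0,-0.11,0],[230,0,0,-0.24,0,-0.11,0]]
  ]
}}

```text
t: 7.6
eef_pos: [0.4146, -0.2357, 0.0858]
ee_rot: [-3.131, 0.089, -2.024]
force: [-0.7, -0.7, -4.4]
width: 0.0196
gripper_force: 59.8
```

Run:
```python
from h import *
s=arm.get_state(); print(s['eef_pos'],s['ee_rot'],s['width'],s['gripper_force'],s['force'],s['moment'])
f=grab('scene','s2.png'); cv2.imwrite('pics/s2c.png',cv2.resize(f['color'][170:330,230:430,::-1],None,fx=3,fy=3,interpolation=cv2.INTER_CUBIC))
```

```text
[ 0.41459606 -0.23565129  0.08575486] [-3.13068851  0.08909474 -2.02418475] 0.019631328081809382 59.76140856742859 [-0.70659432 -0.71679705 -4.38179388] [-0.6479172   0.19213832 -0.0258154 ]
```

```bash
cat >> h.py <<'E'
B=np.array([.765,-.0745,0]); BY=np.radians(-13.)
T=np.array([-.086,0,.0246])
def tcp(s,h,al):
    """lip s past the opening's lower edge, underside h above it (normal), nose-down al deg -> TCP world"""
    a=np.radians(al); x=np.array([np.cos(a),0,-np.sin(a)]); z=np.array([np.sin(a),0,np.cos(a)])
    p=np.array([-.066,0,.103])+z*h+x*(s-.068)+x*T[0]+z*T[2]
    return B+R.from_euler('z',BY).apply(p)
def ins(s,h,al,frm=None): go((s,h,al),tcp(s,h,al),167,al,frm)
E
python3 - <<'E'
from h import *
print(tcp(-.045,.015,5))
go('mid',[.45,-.13,.16],-155,-5)
E
```

```text
[ 0.51089269 -0.0158347   0.1597933 ]
mid [-0.467, 0.052, -0.262] [0.065, 0.006, 0.863]
```

Emit:
{"api": "jog_arm", "payload": {
  "steps": [
    [[230,-0.01,0,-0.13,0,0,0.02],[230,-0.06,0.01,-0.2,0.01,0,0.1],[230,-0.14,0.015,-0.262,0.02,0,0.22],[230,-0.22,0.025,-0.262,0.03,0,0.36],[230,-0.3,0.035,-0.262,0.04,0,0.5],[230,-0.37,0.045,-0.262,0.05,0.006,0.64],[230,-0.43,0.05,-0.262,0.06,0.006,0.77],[230,-0.467,0.052,-0.262,0.065,0.006,0.863]]
  ]
}}

```text
t: 8.45
eef_pos: [0.4489, -0.1286, 0.158]
ee_rot: [3.14, 0.083, -2.708]
force: [-0.4, -0.1, -4.7]
width: 0.0193
gripper_force: 60.0
```

```bash
python3 -c "
from h import *
ins(-.045,.015,0)"
```

```text
(-0.045, 0.015, 0) [-0.395, 0.315, 0.095] [0.038, 0.101, 0.841]
```

Emit:
{"api": "jog_arm", "payload": {
  "steps": [
    [[230,-0.02,0.015,0,0,0,0.05],[230,-0.08,0.05,0.01,0.005,0.01,0.17],[230,-0.15,0.1,0.03,0.01,0.02,0.3],[230,-0.22,0.16,0.05,0.015,0.04,0.44],[230,-0.28,0.22,0.065,0.02,0.06,0.58],[230,-0.34,0.27,0.08,0.03,0.08,0.71],[230,-0.38,0.3,0.09,0.035,0.095,0.8],[230,-0.395,0.315,0.095,0.038,0.101,0.841]]
  ]
}}

```text
t: 9.25
eef_pos: [0.507, -0.0146, 0.1423]
ee_rot: [-3.14, -0.0, 2.916]
force: [-0.5, -0.7, -5.0]
width: 0.0196
gripper_force: 60.0
```

Run:
```python
from h import *
s=arm.get_state(); p=s['eef_pos']; print(p,s['ee_rot'],s['force'])
Rt=R.from_euler('xyz',s['ee_rot']); Rs=Rt*R.from_euler('y',np.pi)  # scoop axes
W=lambda q: p+Rs.apply(np.array(q)-T)
ims=[]
for n,(x0,y0,w,h) in {'scene':(250,130,190,180),'top':(270,120,110,104)}.items():
    f=grab(n,n+'6.png'); k={'scene':2.2,'top':3.8}[n]
    a=cv2.resize(f['color'][y0:y0+h,x0:x0+w,::-1],None,fx=k,fy=k,interpolation=cv2.INTER_CUBIC)
    pt=lambda q: tuple(np.int32((proj(n+'6.png',q)-[x0,y0]+.5)*k))
    for q in [(.068,.05,0),(.068,-.05,0),(.068,.05,.03),(.068,-.05,.03),(-.06,.05,.042),(-.06,-.05,.042),(-.152,0,.047)]: cv2.circle(a,pt(W(q)),3,(0,0,255),1)
    for q in [(-.066,.064,.103),(-.066,-.064,.103),(-.011,.064,.169),(-.011,-.064,.169),(-.075,.088,.092),(-.075,-.088,.092)]:
        cv2.circle(a,pt(B+R.from_euler('z',BY).apply(q)),3,(0,255,255),1)
    ims.append(a[:395])
cv2.imwrite('pics/pre.png',np.hstack(ims)); print(np.hstack(ims).shape)
```

```text
[ 0.50701115 -0.01464624  0.14225388] [-3.14037867e+00 -1.92516317e-04  2.91613115e+00] [-0.53419932 -0.7058184  -5.00953148]
(395, 836, 3)
```

View pics/pre.png

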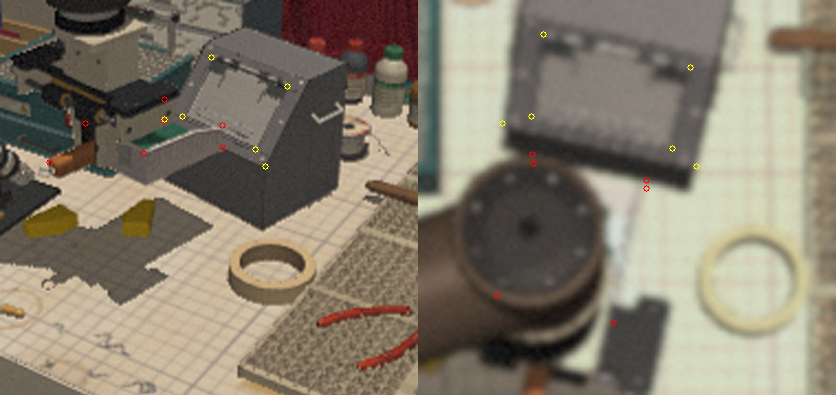

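The overlay shows the predicted scoop and bin corners matching both views, with no droop and the lip aligned with the opening. Now inserting.

```bash
python3 -c "
from h import *
for s,h,a in [(-.03,.015,2),(0,.014,5),(.015,.013,6),(.03,.012,7),(.045,.012,8),(.06,.012,9),(.075,.012,10),(.09,.012,10)]: ins(s,h,a)"
```

```text
(-0.03, 0.015, 2) [-0.066, 0.001, -0.027] [-0.001, 0.044, 0.005]
(0, 0.014, 5) [-0.196, 0.0, -0.05] [-0.002, 0.111, 0.005]
(0.015, 0.013, 6) [-0.259, -0.0, -0.05] [-0.002, 0.133, 0.005]
(0.03, 0.012, 7) [-0.322, -0.0, -0.048] [-0.002, 0.156, 0.005]
(0.045, 0.012, 8) [-0.385, -0.0, -0.048] [-0.002, 0.178, 0.005]
(0.06, 0.012, 9) [-0.448, -0.001, -0.046] [-0.002, 0.2, 0.005]
(0.075, 0.012, 10) [-0.51, -0.001, -0.042] [-0.002, 0.222, 0.005]
(0.09, 0.012, 10) [-0.569, -0.001, -0.031] [-0.002, 0.222, 0.005]
```

Emit:
{"api": "jog_arm", "payload": {
  "steps": [
    [[230,-0.03,0,-0.015,0,0.02,0],[230,-0.066,0,-0.027,0,0.044,0],[230,-0.11,0,-0.035,0,0.066,0],[230,-0.15,0,-0.042,0,0.088,0],[230,-0.196,0,-0.05,0,0.111,0],[230,-0.23,0,-0.05,0,0.122,0],[230,-0.259,0,-0.05,0,0.133,0],[230,-0.29,0,-0.049,0,0.144,0]]
  ]
}}

```text
t: 10.15
eef_pos: [0.5777, -0.0322, 0.156]
ee_rot: [-3.142, -0.112, 2.918]
force: [-1.2, -0.7, -3.4]
width: 0.0197
gripper_force: 60.0
```

```bash
python3 -c "
from h import *
for s,h,a in [(.03,.012,7),(.045,.012,8),(.06,.012,9),(.075,.012,10),(.09,.012,10)]: ins(s,h,a)"
```

```text
(0.03, 0.012, 7) [-0.03, 0.004, 0.003] [-0.0, 0.013, 0.004]
(0.045, 0.012, 8) [-0.093, 0.003, -0.004] [-0.001, 0.035, 0.004]
(0.06, 0.012, 9) [-0.156, 0.003, -0.009] [-0.001, 0.057, 0.004]
(0.075, 0.012, 10) [-0.218, 0.003, -0.012] [-0.001, 0.08, 0.004]
(0.09, 0.012, 10) [-0.278, 0.003, -0.008] [-0.001, 0.08, 0.004]
```

Force −1.2 N in x: the flap is being pushed and nothing is jammed. Going deeper.

Emit:
{"api": "jog_arm", "payload": {
  "steps": [
    [[230,-0.03,0,0,0,0.013,0],[230,-0.06,0,-0.002,0,0.025,0],[230,-0.093,0,-0.004,0,0.035,0],[230,-0.125,0,-0.007,0,0.046,0],[230,-0.156,0,-0.009,0,0.057,0],[230,-0.19,0,-0.011,0,0.068,0],[230,-0.218,0,-0.012,0,0.08,0],[230,-0.25,0,-0.01,0,0.08,0]]
  ]
}}

```text
t: 10.95
eef_pos: [0.6393, -0.0459, 0.1516]
ee_rot: [3.141, -0.175, 2.918]
force: [-3.0, 1.2, -5.2]
width: 0.0196
gripper_force: 60.0
```

```bash
python3 -c "
from h import *
for s,h,a in [(.09,.012,10),(.09,.012,15),(.09,.012,20),(.09,.012,25),(.09,.012,30),(.09,.012,35),(.09,.012,40)]: ins(s,h,a)
f=grab('scene','s7.png')"
```

```text
(0.09, 0.012, 10) [-0.026, 0.002, 0.001] [-0.0, -0.0, 0.004]
(0.09, 0.012, 15) [-0.039, 0.002, -0.02] [-0.001, 0.111, 0.004]
(0.09, 0.012, 20) [-0.055, 0.002, -0.041] [-0.001, 0.222, 0.004]
(0.09, 0.012, 25) [-0.072, 0.001, -0.06] [-0.001, 0.333, 0.004]
(0.09, 0.012, 30) [-0.091, 0.001, -0.077] [-0.001, 0.444, 0.004]
(0.09, 0.012, 35) [-0.111, 0.001, -0.093] [-0.001, 0.556, 0.004]
(0.09, 0.012, 40) [-0.133, 0.001, -0.107] [-0.001, 0.667, 0.004]
```

Emit:
{"api": "jog_arm", "payload": {
  "steps": [
    [[230,-0.026,0,0,0,0.0,0],[230,-0.033,0,-0.01,0,0.055,0],[230,-0.039,0,-0.02,0,0.111,0],[230,-0.047,0,-0.03,0,0.166,0],[230,-0.055,0,-0.041,0,0.222,0],[230,-0.064,0,-0.05,0,0.278,0],[230,-0.072,0,-0.06,0,0.333,0],[230,-0.091,0,-0.077,0,0.444,0]]
  ]
}}

```text
t: 11.8
eef_pos: [0.6649, -0.0513, 0.1692]
ee_rot: [3.14, -0.519, 2.919]
force: [-2.7, 0.0, -3.8]
width: 0.0194
gripper_force: 60.0
```

```bash
python3 -c "
from h import *
for s,h,a in [(.09,.012,30),(.09,.012,35),(.09,.012,40)]: ins(s,h,a)"
```

```text
(0.09, 0.012, 30) [-0.004, -0.0, 0.01] [-0.001, 0.005, 0.005]
(0.09, 0.012, 35) [-0.018, -0.0, -0.012] [-0.002, 0.116, 0.005]
(0.09, 0.012, 40) [-0.033, -0.001, -0.033] [-0.002, 0.228, 0.005]
```

Emit:
{"api": "jog_arm", "payload": {
  "steps": [
    [[230,-0.01,0,0,0,0.06,0],[230,-0.018,0,-0.012,0,0.116,0],[230,-0.025,0,-0.022,0,0.17,0],[230,-0.033,0,-0.033,0,0.228,0],[230,-0.033,0,-0.033,0,0.228,0],[230,-0.033,0,-0.033,0,0.228,0],[230,-0.033,0,-0.033,0,0.228,0],[230,-0.033,0,-0.033,0,0.228,0]]
  ]
}}

```text
t: 12.6
eef_pos: [0.6752, -0.0539, 0.1712]
ee_rot: [3.141, -0.698, 2.919]
force: [-1.0, -0.5, -4.9]
width: 0.0197
gripper_force: 60.0
```

Emit:
{"api": "jog_arm", "payload": {
  "steps": [
    [[230,0,0,0,0,0,0],[230,0,0,0,0,0,0],[230,0,0,0,0,0,0],[230,0,0,0,0,0,0],[230,0,0,0,0,0,0],[230,0,0,0,0,0,0]]
  ]
}}

```text
t: 13.2
eef_pos: [0.675, -0.054, 0.1702]
ee_rot: [3.141, -0.701, 2.918]
force: [-1.4, -0.1, -2.7]
width: 0.0196
gripper_force: 60.0
```

```bash
cat >> h.py <<'E'
def green(n,fn,box=None):
    f=grab(n,fn); h=cv2.cvtColor(f['color'],cv2.COLOR_RGB2HSV); m=cv2.inRange(h,(65,90,25),(90,255,200))
    k,l,st,c=cv2.connectedComponentsWithStats(m)
    for i in range(1,k):
        if st[i,4]>25: print(n,st[i],np.round(c[i]))
E
python3 -c "
from h import *
s=arm.get_state();print(s['force'],s['moment'],s['eef_pos'],s['ee_rot'])
green('wrist','w8.png');green('scene','s8.png')
print(proj('w8.png',s['eef_pos']))
for s,h,a in [(.09,.012,40),(.08,.012,45)]: ins(s,h,a)"
```

```text
[-1.36300386 -0.07553824 -2.67199982] [-0.44244275 -2.3221019  -0.10362954] [ 0.67502278 -0.05401988  0.17020618] [ 3.14125265 -0.70084276  2.91807717]
wrist [610 184  17  12  89] [619. 189.]
wrist [490 200  74  25 762] [523. 212.]
wrist [499 259  15  12  80] [506. 266.]
wrist [480 299  44  39 723] [500. 319.]
wrist [523 301  16  26 104] [531. 313.]
scene [ 174  116   36   44 1028] [192. 138.]
scene [425 151   8   6  33] [428. 153.]
scene [607 216  16   7  42] [614. 219.]
[318.81467679 248.9127913 ]
(0.09, 0.012, 40) [0.003, 0.001, -0.008] [-0.002, -0.004, 0.003]
(0.08, 0.012, 45) [0.029, 0.001, -0.033] [-0.003, 0.107, 0.003]
```

Emit:
{"api": "jog_arm", "payload": {
  "steps": [
    [[230,0.008,0,-0.01,0,0.05,0],[230,0.014,0,-0.016,0,0.107,0],[230,0.014,0,-0.016,0,0.107,0],[230,0.014,0,-0.01,0,0.107,0],[230,0.014,0,-0.02,0,0.107,0],[230,0.014,0,-0.016,0,0.107,0],[230,0.014,0,-0.016,0,0.107,0],[230,0.014,0,-0.016,0,0.107,0]]
  ]
}}

```text
t: 14.1
eef_pos: [0.6749, -0.0539, 0.1761]
ee_rot: [3.141, -0.784, 2.918]
force: [-1.7, 0.1, -2.6]
width: 0.0197
gripper_force: 60.0
```

Run:
```python
from h import *
F=[];M=[]
for i in range(8): vision.grab_frame('scene'); s=arm.get_state(); F.append(s['force']);M.append(s['moment'])
print(np.mean(F,0),np.std(F,0),np.mean(M,0))
# is scoop interior green from scene: tray predicted region
f=grab('scene','s9.png'); p=s['eef_pos']; Rs=R.from_euler('xyz',s['ee_rot'])*R.from_euler('y',np.pi)
pts=[proj('s9.png',p+Rs.apply(np.array(q)-T)) for q in [(-.06,.05,.042),(-.06,-.05,.042),(-.02,-.05,.042),(-.02,.05,.042)]]
print(np.round(pts))
for sx,h,a in [(.09,.012,25),(.075,.012,10),(.03,.014,8),(-.04,.016,5)]: ins(sx,h,a)
```

```text
[-1.60017413  0.43961999 -2.51882602] [0.42551954 0.71552602 0.43281694] [-0.48702705 -2.57410031 -0.10146451]
[[337. 162.]
 [364. 173.]
 [370. 179.]
 [344. 168.]]
(0.09, 0.012, 25) [0.011, 0.001, 0.08] [-0.002, -0.444, 0.004]
(0.075, 0.012, 10) [0.063, 0.002, 0.192] [-0.002, -0.777, 0.004]
(0.03, 0.014, 8) [0.21, 0.002, 0.305] [-0.002, -0.822, 0.004]
(-0.04, 0.016, 5) [0.419, 0.003, 0.505] [-0.001, -0.888, 0.004]
```

Fz averages −2.5 N, which is the empty scoop's weight, so the glass is in the bin. Drawing out.

Emit:
{"api": "jog_arm", "payload": {
  "steps": [
    [[230,0.004,0,0.02,0,-0.12,0],[230,0.008,0,0.05,0,-0.28,0],[230,0.011,0,0.08,0,-0.444,0],[230,0.035,0,0.13,0,-0.6,0],[230,0.063,0,0.192,0,-0.777,0],[230,0.11,0,0.23,0,-0.79,0],[230,0.16,0,0.268,0,-0.807,0],[230,0.21,0,0.305,0,-0.822,0]]
  ]
}}

```text
t: 15.35
eef_pos: [0.5847, -0.0337, 0.1594]
ee_rot: [3.141, -0.139, 2.918]
force: [-0.3, 0.5, -0.6]
width: 0.0196
gripper_force: 60.0
```

Run:
```python
from h import *
s=arm.get_state();print(s['force'])
for sx,h,a in [(-.04,.016,5),(-.08,.016,0)]: ins(sx,h,a)
```

```text
[-0.27719123  0.49226967 -0.61955829]
(-0.04, 0.016, 5) [0.281, 0.004, 0.036] [-0.0, -0.066, 0.004]
(-0.08, 0.016, 0) [0.447, 0.005, 0.126] [0.0, -0.177, 0.004]
```

Emit:
{"api": "jog_arm", "payload": {
  "steps": [
    [[230,0.05,0,0,0,-0.015,0],[230,0.11,0,0.01,0,-0.03,0],[230,0.17,0,0.02,0,-0.045,0],[230,0.23,0,0.03,0,-0.06,0],[230,0.281,0,0.036,0,-0.066,0],[230,0.35,0,0.07,0,-0.11,0],[230,0.447,0,0.126,0,-0.177,0],[230,0.447,0,0.126,0,-0.177,0]]
  ]
}}

```text
t: 16.15
eef_pos: [0.4672, -0.0094, 0.141]
ee_rot: [-3.14, -0.004, 2.918]
force: [-0.4, 1.1, -3.1]
width: 0.0197
gripper_force: 60.0
```

Run:
```python
from h import *
F=[]
for i in range(5): vision.grab_frame('scene'); s=arm.get_state(); F.append(s['force'])
print(np.mean(F,0),s['eef_pos'],s['ee_rot'])
f=grab('scene','s10.png');g=grab('top','t10.png')
# flap region compare with start (mean abs diff) and green census
for n,a,b,(x0,y0,w,h) in [('scene','scene0.png','s10.png',(338,156,44,40)),('top','top0.png','t10.png',(300,128,45,22))]:
    A=cv2.imread('pics/'+a)[y0:y0+h,x0:x0+w].astype(float);C=cv2.imread('pics/'+b)[y0:y0+h,x0:x0+w].astype(float)
    D=abs(A-C).mean(2); print(n,D.mean(),np.round(cv2.resize(D,(9,5),interpolation=cv2.INTER_AREA)))
green('scene','s11.png');green('top','t11.png');print('start')
for n in ['scene0','top0']:
    h=cv2.cvtColor(cv2.imread(f'pics/{n}.png'),cv2.COLOR_BGR2HSV);k,l,st,c=cv2.connectedComponentsWithStats(cv2.inRange(h,(65,90,25),(90,255,200)))
    print(n,[(st[i,4],np.round(c[i])) for i in range(1,k) if st[i,4]>25])
```

```text
[ 0.78841257  0.34793545 -2.24092661] [ 0.47530158 -0.00794707  0.14385244] [3.14040385e+00 1.28454865e-03 2.91791642e+00]
scene 5.389015151515152 [[ 4.  4.  4.  4.  5.  4.  4.  5.  5.]
 [ 4.  6.  6.  5.  6.  6.  5.  3.  4.]
 [ 5.  5.  6.  5.  6.  5.  6.  5.  4.]
 [ 5.  6.  6.  6.  6.  6.  6.  5.  4.]
 [26.  4.  5.  5.  5.  6.  5.  4.  4.]]
top 8.53872053872054 [[ 7.  7.  8.  8.  8.  8.  9.  9. 10.]
 [ 6.  7.  8.  9. 10.  8.  7.  8.  8.]
 [ 8.  9.  9.  9. 10. 10.  7.  6.  7.]
 [ 9.  9.  9.  9. 10.  9.  9.  9.  6.]
 [ 8.  9. 10.  9. 10. 10. 10.  9.  8.]]
scene [ 169  112   41   47 1225] [190. 135.]
scene [425 150   8   7  33] [428. 153.]
scene [607 216  13   6  40] [613. 218.]
top [  0  18  36  28 547] [12. 34.]
top [  0 103  30   5  99] [ 14. 105.]
start
scene0 [(np.int32(1213), array([190., 135.])), (np.int32(32), array([428., 153.])), (np.int32(26), array([257., 172.])), (np.int32(26), array([167., 177.])), (np.int32(47), array([273., 179.])), (np.int32(36), array([613., 219.])), (np.int32(273), array([300., 253.])), (np.int32(117), array([341., 271.])), (np.int32(109), array([324., 276.]))]
top0 [(np.int32(556), array([12., 34.])), (np.int32(102), array([ 14., 105.]))]
```

The flap region matches its starting picture, so it is shut, and no glass is visible outside. Returning the scoop to where it was.

```bash
python3 -c "
from h import *
go('mid',[.45,-.13,.15],-155,0)
"
```

```text
mid [-0.012, -0.497, -0.028] [0.0, -0.0, -0.841]
```

Emit:
{"api": "jog_arm", "payload": {
  "steps": [
    [[230,0,-0.05,-0.028,0,0,-0.08],[230,0,-0.13,-0.028,0,0,-0.2],[230,0,-0.21,-0.028,0,0,-0.33],[230,0,-0.29,-0.028,0,0,-0.47],[230,-0.01,-0.37,-0.028,0,0,-0.6],[230,-0.012,-0.43,-0.028,0,0,-0.72],[230,-0.012,-0.48,-0.028,0,0,-0.8],[230,-0.012,-0.497,-0.028,0,0,-0.841]]
  ]
}}

```text
t: 17.4
eef_pos: [0.4492, -0.1312, 0.1498]
ee_rot: [3.141, -0.001, -2.704]
force: [0.7, -0.3, -2.6]
width: 0.0195
gripper_force: 60.0
```

```bash
python3 -c "
from h import *
go('over',[.414,-.235,.12],-116,0)
go('down',[.414,-.235,.045],-116,0)
"
```

```text
over [0.303, -0.316, 0.119] [0.001, -0.001, -0.865]
down [0.303, -0.316, 0.419] [0.001, -0.001, -0.865]
```

Emit:
{"api": "jog_arm", "payload": {
  "steps": [
    [[230,0.04,-0.04,0.01,0,0,-0.12],[230,0.1,-0.1,0.03,0,0,-0.28],[230,0.16,-0.17,0.05,0,0,-0.45],[230,0.22,-0.23,0.08,0,0,-0.62],[230,0.28,-0.29,0.119,0,0,-0.78],[230,0.303,-0.316,0.18,0,0,-0.865],[230,0.303,-0.316,0.28,0,0,-0.865],[230,0.303,-0.316,0.38,0,0,-0.865]]
  ]
}}

```text
t: 18.2
eef_pos: [0.4147, -0.2345, 0.0544]
ee_rot: [-3.141, 0.001, -2.026]
force: [0.0, -0.3, -2.8]
width: 0.0191
gripper_force: 60.0
```

```bash
python3 -c "
from h import *
green('wrist','w12.png')
go('d',[.414,-.235,.030],-116,0)
go('d',[.414,-.235,.0246],-116,0)
"
```

```text
d [0.001, -0.01, 0.082] [0.006, -0.001, -0.004]
d [0.001, -0.01, 0.104] [0.006, -0.001, -0.004]
```

Emit:
{"api": "jog_arm", "payload": {
  "steps": [
    [[230,0,0,0.03,0,0,0],[230,0,0,0.06,0,0,0],[230,0,0,0.08,0,0,0],[230,0,0,0.09,0,0,0],[230,0,0,0.1,0,0,0],[230,0,0,0.105,0,0,0],[230,0,0,0.105,0,0,0],[230,0,0,0.105,0,0,0]]
  ]
}}

```text
t: 19.05
eef_pos: [0.4145, -0.2336, 0.029]
ee_rot: [-3.141, 0.001, -2.025]
force: [-0.6, 0.2, -1.4]
width: 0.0195
gripper_force: 60.0
```

Emit:
{"api": "jog_arm", "payload": {
  "steps": [
    [[230,0,0,0.004,0,0,0],[230,0,0,0.008,0,0,0],[230,0,0,0.012,0,0,0],[230,0,0,0.016,0,0,0],[230,0,0,0.016,0,0,0],[230,0,0,0.016,0,0,0]]
  ]
}}

```text
t: 19.65
eef_pos: [0.4143, -0.2338, 0.0248]
ee_rot: [-3.142, 0.0, -2.025]
force: [-1.2, -3.5, 3.7]
width: 0.0194
gripper_force: 60.0
```

Down, at the same height as when gripped and with upward contact force. Releasing and rising.

Emit:
{"api": "jog_arm", "payload": {
  "steps": [
    [[180,0,0,0,0,0,0],[130,0,0,0,0,0,0],[130,0,0,0,0,0,0],[130,0,0,-0.05,0,0,0],[130,0,0,-0.15,0,0,0],[130,0,0,-0.35,0,0,0],[130,0,0,-0.55,0,0,0],[130,0,0,-0.7,0,0,0]]
  ]
}}

```text
t: 20.45
eef_pos: [0.4145, -0.2338, 0.2028]
ee_rot: [-3.14, 0.001, -2.025]
force: [0.7, 0.3, -0.2]
width: 0.043
gripper_force: 0.0
```

Run:
```python
from h import *
s=arm.get_state();print(s['force'],s['eef_pos'],s['width'])
grab('scene','s13.png');grab('top','t13.png')
for a,b in [('scene0.png','s13.png'),('top0.png','t13.png')]:
    A=cv2.imread('pics/'+a).astype(int);C=cv2.imread('pics/'+b).astype(int)
    D=(cv2.blur(abs(A-C).max(2).astype(np.float32),(3,3))>35).astype(np.uint8)
    k,l,st,c=cv2.connectedComponentsWithStats(D); print(b,[list(map(int,st[i])) for i in range(1,k) if st[i,4]>15])
green('scene','s14.png')
```

```text
[ 0.71487251  0.34259077 -0.17360863] [ 0.41451293 -0.23377745  0.20278206] 0.04300492953456906
s13.png [[0, 0, 110, 275, 16286], [174, 0, 218, 198, 12068], [0, 28, 25, 6, 78], [353, 158, 6, 3, 16], [361, 163, 5, 6, 22], [391, 177, 12, 13, 69], [301, 185, 27, 30, 350], [335, 197, 5, 7, 18], [359, 198, 6, 22, 70], [365, 205, 6, 15, 56], [333, 206, 14, 24, 218], [0, 217, 89, 183, 7591], [134, 237, 44, 63, 1342], [222, 243, 152, 77, 4328], [114, 292, 16, 12, 31], [111, 301, 82, 60, 976], [219, 302, 21, 10, 67], [350, 305, 22, 17, 78], [363, 305, 7, 8, 33], [174, 359, 7, 5, 23], [165, 370, 19, 22, 139], [66, 396, 10, 4, 24]]
t13.png [[273, 188, 146, 123, 10451], [0, 264, 196, 136, 10581], [281, 314, 36, 7, 233], [199, 322, 126, 78, 4137], [280, 339, 36, 16, 314], [304, 349, 14, 4, 43], [323, 353, 11, 18, 107], [316, 373, 6, 8, 27], [317, 372, 17, 28, 283], [294, 383, 5, 4, 17]]
scene [ 169  112   41   48 1244] [190. 135.]
scene [425 151   8   6  32] [429. 153.]
scene [257 171  13   9  32] [264. 175.]
scene [607 216  13   6  38] [613. 218.]
```

Emit:
{"api": "jog_arm", "payload": {
  "steps": [
    [[130,-0.8,-0.4,-0.2,0,0,0],[130,-0.8,-0.4,-0.2,0,0,0],[130,-0.8,-0.4,-0.2,0,0,0],[130,-0.8,-0.4,-0.2,0,0,0],[130,-0.8,-0.4,-0.2,0,0,0],[130,-0.8,-0.4,-0.2,0,0,0]]
  ]
}}

```text
t: 21.2
eef_pos: [0.5942, -0.0955, 0.248]
ee_rot: [3.14, -0.001, -2.023]
force: [-0.3, -0.5, -1.0]
width: 0.0429
gripper_force: 0.0
```

Run:
```python
from h import *
go('a',[.43,.17,.25],-90); go('b',[.36,.40,.25],-60)
```

```text
a [-0.669, 1.055, -0.006] [0.002, -0.0, -0.575]
b [-1.374, 1.708, -0.006] [0.003, 0.0, -1.242]
```

Emit:
{"api": "jog_arm", "payload": {
  "steps": [
    [[130,-0.65,1.0,0,0,0,-0.575],[130,-0.65,1.0,0,0,0,-0.575],[130,-0.65,1.0,0,0,0,-0.575],[130,-0.65,1.0,0,0,0,-0.575],[130,-0.65,1.0,0,0,0,-0.575],[130,-0.65,1.0,0,0,0,-0.575],[130,-0.65,1.0,0,0,0,-0.575],[130,-0.65,1.0,0,0,0,-0.575]]
  ]
}}

```text
t: 22.0
eef_pos: [0.4374, 0.1583, 0.249]
ee_rot: [3.14, -0.0, -1.571]
force: [-0.2, 0.3, -0.0]
width: 0.0428
gripper_force: 0.0
```

Run:
```python
from h import *
go('b',[.38,.38,.25],-65)
```

```text
b [-0.887, 0.229, -0.004] [0.002, -0.0, -0.555]
```

Emit:
{"api": "jog_arm", "payload": {
  "steps": [
    [[130,-0.95,0.23,0,0,0,-0.555],[130,-0.95,0.23,0,0,0,-0.555],[130,-0.95,0.23,0,0,0,-0.555],[130,-0.95,0.23,0,0,0,-0.555],[130,-0.95,0.23,0,0,0,-0.555],[130,-0.95,0.23,0,0,0,-0.555],[130,-0.95,0.23,0,0,0,-0.555]]
  ]
}}

```text
t: 22.7
eef_pos: [0.3823, 0.3948, 0.2484]
ee_rot: [3.139, -0.001, -1.138]
force: [-0.9, 0.0, -0.0]
width: 0.043
gripper_force: 0.0
```

Run:
```python
from h import *
grab('scene','s15.png');grab('top','t15.png')
for a,b in [('scene0.png','s15.png'),('top0.png','t15.png')]:
    A=cv2.imread('pics/'+a).astype(int);C=cv2.imread('pics/'+b).astype(int)
    D=(cv2.blur(abs(A-C).max(2).astype(np.float32),(3,3))>35).astype(np.uint8)
    k,l,st,c=cv2.connectedComponentsWithStats(D); print(b,[list(map(int,st[i])) for i in range(1,k) if st[i,4]>8])
# best shift of grip (orange) + things, by template from start
def orange(fn):
    h=cv2.cvtColor(cv2.imread('pics/'+fn),cv2.COLOR_BGR2HSV);m=cv2.inRange(h,(4,110,60),(16,255,230));m[:,:340]=0;m[:,400:]=0;m[:230]=0
    y,x=np.nonzero(m);return len(x),x.mean(),y.mean()
print(orange('scene0.png'),orange('s15.png'),orange('top0.png'),orange('t15.png'))
for n,x,y,w,h in [('tape',350,235,50,38),('cutter',205,250,60,28),('pliers',390,258,80,42),('yel',258,215,65,25),('bottle',185,212,30,38)]:
    A=cv2.imread('pics/scene0.png')[y:y+h,x:x+w];C=cv2.imread('pics/s15.png')[y-6:y+h+6,x-6:x+w+6]
    r=cv2.matchTemplate(C,A,cv2.TM_CCOEFF_NORMED);_,v,_,l=cv2.minMaxLoc(r);print(n,v,l[0]-6,l[1]-6)
```

```text
s15.png [[0, 0, 93, 22, 884], [119, 0, 9, 8, 54], [87, 13, 43, 7, 144], [88, 18, 52, 68, 2428], [0, 21, 41, 73, 2174], [93, 88, 67, 55, 1262], [14, 95, 40, 34, 772], [40, 101, 5, 6, 17], [11, 105, 7, 7, 37], [98, 127, 5, 3, 12], [0, 165, 27, 75, 381], [135, 228, 23, 17, 171], [286, 244, 28, 20, 394], [27, 249, 8, 20, 38], [159, 249, 4, 3, 10], [148, 251, 5, 7, 15], [162, 255, 15, 36, 151], [148, 258, 5, 9, 24], [345, 258, 14, 13, 22], [335, 263, 14, 17, 159], [38, 267, 7, 9, 26], [137, 266, 6, 20, 44], [306, 267, 28, 19, 210], [0, 270, 28, 60, 534], [304, 278, 19, 21, 56], [357, 286, 5, 5, 11], [338, 294, 23, 22, 60], [154, 297, 23, 21, 240], [0, 303, 12, 30, 205], [363, 305, 7, 8, 27], [63, 307, 10, 9, 52], [368, 315, 4, 4, 12], [67, 317, 7, 14, 32], [362, 317, 5, 4, 12], [57, 332, 9, 12, 33], [146, 333, 7, 8, 22], [62, 337, 4, 5, 11], [0, 354, 80, 46, 1387], [98, 359, 12, 4, 31], [173, 359, 15, 16, 105]]
t15.png [[67, 206, 112, 82, 4991], [305, 212, 17, 20, 233], [338, 219, 26, 30, 472], [364, 245, 14, 7, 31], [187, 253, 11, 20, 126], [0, 264, 286, 136, 17667], [79, 297, 5, 5, 17], [280, 336, 8, 7, 37], [280, 345, 4, 5, 14], [321, 348, 9, 19, 90], [148, 374, 53, 10, 400], [138, 379, 7, 7, 34]]
(353, np.float64(357.75070821529744), np.float64(291.5042492917847)) (349, np.float64(358.6704871060172), np.float64(290.63896848137534)) (110, np.float64(375.57272727272726), np.float64(246.47272727272727)) (115, np.float64(375.82608695652175), np.float64(245.49565217391304))
tape 0.9841446280479431 0 0
cutter 0.9946529269218445 0 0
pliers 0.9911513328552246 0 0
yel 0.9976915717124939 0 0
bottle 0.996094286441803 0 0
```

```bash
python3 -c "
from h import *
print(arm.job_done())"
```

```text
the job is handed in; nothing more can be done
None
```

The job is handed in at about 23 s: force readings and the final pictures show all three offcuts in the bin, the flap shut, the scoop back within a few millimetres of where it started, and the tape, oil bottle, glass cutter and pliers unmoved.

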